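# Set up the rolling mill for the next pass

## Robot

A 7-joint arm with a two-finger parallel gripper is mounted at the origin on the work surface. World frame = base frame: x ahead of the robot, y to its left, z up, the work surface at z = 0. Lengths are in m, angles in rad, forces in N, time in s.
With the tool pointing down it reaches from about 0.425 to 0.925 m from the base axis. Payload 6.8 kg.
Tool frame: the origin (TCP) lies at the very end of the fingers, on their centre line; the grasp point (between the pads) lies 19 mm behind it (grip_point_offset is the distance from the TCP to the grasp point, in m); z points along the fingers, y is the line along which they close (so a half turn about z gives the same grasp; the last joint's range is limited). The gripper opens to 85 mm and grips with 20 to 120 N. Pads are 22 mm wide; open, the fingers measure 114 mm over their backs; the gripper's body (76 mm by 85 mm) begins 54 mm behind the grasp point. The pads swing forward as they close: fully open they stand 13 mm farther back than shut.
Start: joints at [-1.336, 0.477, 0.022, 1.555, -0.011, 1.109, -0.083], TCP at [0.227, 0.636, 0.231] pointing down, gripper open.
Joint ranges: [-2.96, 2.96], [-0.34, 2.1], [-1.41, 1.46], [0.24, 2.44], [-1.37, 4.51], [0.17, 1.92], [-2.96, 2.96]. Speed limits (rad/s): [2.39, 2.39, 3.14, 3.14, 3.14, 3.14, 3.14].

## Interface

Orientations are given as a unit quaternion [w, x, y, z].
In Python, from station import * gives the robot as it stands.
- The arm moves only by the tool carry_out, never from a script. Its argument "rows" is text: rows parted by semicolons, each of 4 numbers parted by spaces: the shift along the world's x, y, z in mm, then the turn about the world's z in degrees. In form: dx dy dz yaw; .... A call has 1 to 10 rows; each row shifts and turns the commanded pose from where the row before left it; what a row does not reach is not made up. A row lasts 1/8 s, in which the tool goes at most 62.5 mm and 10.7 degrees, less where a joint would pass 70% of its speed; a pose out of reach is approached as far as the arm can. A call is refused whole if a number of a shift passes 62.5 or a number of a turn 10.7, either way. A call with a gripper value outside its range is refused whole. "claw" is the finger opening in mm, from 0 to 85.4, set as the call begins (left out, the last holds). The fingers move at their own pace and stop on an object; "force" is the grip in N (left out, the last holds). Time passes only in rows, so rows that do not move let the fingers close. It gives the time, the measured TCP pose, the force, the opening and the grip force at its end, in the units of the state.
- get_obs(): the state, without advancing time (a new reading comes with each control period).
- read_camera(name): name is "side" or "top"; returns a dict with "img" (400x640x3 uint8, blue, green, red), "fov_y" (degrees; the focal length in pixels is half the picture's height over the tangent of half this angle, whatever the lens; pixels are square), "cx", "cy" (the principal point, pixels), "world_to_cam" (4x4, takes a point from world to camera coordinates). Camera axes: x right, y up, looking along -z (the intrinsics and any distortion apply to the point x, -y, -z); pixel columns grow to the right and rows downward; lengths in m; the calibration is good to about 2 mm. A picture is of the moment at which its call begins. There is no depth.
- hand_in(): hands the job in; it is judged then, once.
Trained networks look in the newest picture that a camera, given by its name, has taken for a name from the list of things; names that differ only in an ending like _2 or _b are one class to them, and where a whole thing is asked for, a point or a joint stands for the part that bears it (a point fixed in the world has none). Each returns a list of dicts, best first, with "confidence" (0 to 1); they miss things now and then, are a little off and sometimes report something else, mostly with a low value. They report only what shows in the picture. A call takes as long as a camera call. They do not tell look-alikes from the thing itself.
- recognise(camera, thing): "centre" ([column, row] in pixels, amid what is visible of it).
- outline_of(camera, thing): "pixels" (400x640 bool, what is visible of it) and "centre" ([column, row] in pixels, amid what is visible of it).
- place_of(camera, thing): "centre" ([column, row] in pixels: a listed point, or the origin of a listed thing).
The state is a dict: "t": time; "q": joint angles; "joint_vel": joint speeds; "joint_torque": joint torques, N m; "eef_pos": TCP position; "tool_rot": TCP orientation; "contact_force": force on the tool from outside, world axes, zero at the start; "torque": the same for the moment, N m; "gripper_width": opening from 0.0 (shut) to 1.0 (fully open); "grasp_force": force on a finger pad.
Only numpy, scipy, OpenCV 4.12 (cv2) and the standard library are available. Lean on these libraries where they do the work, as an engineer would, in place of code of your own. Each camera call takes 0.05 s, during which the arm holds its last target. There are 200 camera calls.

## Task

Set up the rolling mill for the next pass on the silver bar: turn the dial on top of the mill by its black T-handle until its red line meets the yellow pointer, and lay the bar flat and straight on the feed table on the robot's side, between the two brass guides, with its end up against the rolls. Don't force the bar through the rolls, and leave everything else on the bench where it lies.

Things in the scene. Friction and masses are not known exactly. Their poses are not given: they have to be found in the camera images.
- mill: Jeweller's hand rolling mill, dark blue-green cast iron, bolted down. Origin: centre of its underside, on the bench; z up; x is the feed direction (feed table on the -x side, towards the robot), y along the rolls. Base 150 (x) by 190 (y) by 20 mm; two side frames, outer faces at y = +-72, x = -45 to 45, joined over the rolls by a bridge 203 to 225 mm up. Rolls 48 mm in diameter.
- mill_table (a point): Point on the steel feed table's flat top, 136 mm above the bench, on the mill's centre line 90 mm before the rolls' axes; axes as mill. In mill the table spans x = -150 to -20, y = -40 to 40 (side bars to +-46).
- mill_guides (a point): Midway between the two brass edge guides, on the feed table's top, 75 mm before the rolls' axes (start of the straight part); axes as mill. Guides 6 mm high, straight and 22 mm apart from here 45 mm on towards the rolls; towards -x flared mouths, 15 mm long, open to about 36 mm.
- mill_nip (a point): Point midway between the two rolls, 140 mm above the bench over the mill's origin; axes as mill. The bar is thicker than the gap between the rolls, so its end stops against them: lying on the feed table with its end there, the bar's centre is about 75 mm from here towards -x, at the same height.
- crank_handle (a point): Wooden handle of the mill's crank, on its -y side: reaches 180 mm from the mill's centre line and 160 mm up. The crank is stiff (1.5 N m). Not part of the job.
- mill_dial (a joint): Angle of the dial on top of the mill, rad: 0 when its red line meets the yellow pointer; grows when turned clockwise seen from above (screws the upper roll down, 2 mm a turn). Negative at the start: the line then lies counter-clockwise of the pointer by that angle. Range -2.8 to 1.5; stays where it is left; friction 0.15 N m.
- dial_grip (a point): Centre of the black T-handle's bar, on the dial's vertical axis over the mill's origin, 272 mm above the bench. Bar 14 mm wide, 80 long, 16 high, on a 14 mm post, its underside 18 mm above the 88 mm dial disc. The axes turn with the dial: y along the bar (grip across it, along x); the red line lies on the disc along -x. At dial 0 the axes are those of mill.
- dial_line (a point): Outer end of the red line (6 mm wide, 27 mm long, radial; it meets the pointer with its middle at the tip), on the dial disc's top face (246 mm up), 43 mm from the dial's axis.
- mill_pointer (a point): Tip of the fixed yellow pointer, 46 mm from the dial's axis on the mill's -x side, level with the disc's top face. It and its black bracket stand out to 58 mm from the axis.
- bar: Cast silver bar, 140 long (x) by 16 wide (y) by 8 mm thick (z), 170 g, lying flat on the bench, both ends alike. Origin: centre of its underside.
- bar_center (a point): Centre of the silver bar, 4 mm above its underside, axes as bar.
- jar: closed glass jar with purple lid and label, 70 mm across, 95 mm tall. Origin: underside. Not part of the job.
- stone_dish: round white plastic dish of coloured stones, 90 mm across, 32 mm tall. Origin: underside. Not part of the job.
- brush: bench brush lying flat. Origin: underside. Not part of the job.
- pliers: red-handled pliers lying flat, 135 mm long. Origin: underside. Not part of the job.
- caliper: digital caliper lying flat, 210 mm long, 14 mm high. Origin: underside. Not part of the job.
- mandrel: tapered steel ring mandrel standing on a round foot, 84 mm across, 212 mm tall. Origin: underside. Not part of the job.
Things that resemble listed ones, but are neither listed nor needed, are in the scene too. There is more than one size of the bar; the one meant has the size given above.

How it is judged:
At the end, for the whole second after the job is handed in: Dial at rest, red line within 0.07 rad (4 deg) of the pointer. Bar at rest, flat on the feed table between the guides: centre within 5 mm of the mill's centre line, 3 mm of nip height, straight within 0.12 rad, its end against the rolls (centre 66 to 83 mm before the nip) (value of joint mill_dial between -0.07 and 0.07 rad and velocity of joint mill_dial between -0.05 and 0.05 rad/s and x of bar_center in the frame of mill_nip between -0.083 and -0.066 m and y of bar_center in the frame of mill_nip between -0.005 and 0.005 m and z of bar_center in the frame of mill_nip between -0.003 and 0.003 m and angle between the x axis of bar_center and the x axis of mill_nip, either way round below 0.12 rad and linear speed of bar below 0.01 m/s); the robot touches nothing.
It fails at once if another thing on the bench is moved more than 30 mm (distance of any of jar, stone_dish, brush, pliers, caliper, mandrel from where it was at the start of the episode above 0.03 m).
It also fails if it takes over 72 s, if anything falls off the work surface, if the arm or the gripper's body presses on something with over 40 N, if the wrist force passes 120 N, or if a joint passes its speed limit or range.

## Working session

There is one attempt and no reset: what is moved stays moved. The work goes in short steps, Python scripts to look and compute and a tool call to move; the robot and the scene stay as the last step left them, time stands still between calls to the robot, and variables do not carry over. Pictures are saved under pics/ and viewed, at most 10 in all, crops included, and the job is handed in when it is done.

Besides the shell and the picture viewer there is one more tool, called after "Call:" as name(argument=value, ...), one argument or row to a line, values as JSON. carry_out: Moves the arm, as the interface text tells. Its arguments: {"type":"object","properties":{"rows":{"type":"string"},"claw":{"type":"number"},"force":{"type":"number"}},"required":["rows"]}

```bash
mkdir -p pics; cat > h.py <<'E'
from station import *
import numpy as np, cv2
def K(c):
    f=c["img"].shape[0]/2/np.tan(np.radians(c["fov_y"])/2); return f,c["cx"],c["cy"]
def ray(c,p):
    f,cx,cy=K(c); M=np.array(c["world_to_cam"]); R=M[:3,:3]
    d=R.T@np.array([(p[0]-cx)/f,-(p[1]-cy)/f,-1]); o=-R.T@M[:3,3]; return o,d/np.linalg.norm(d)
def proj(c,P):
    f,cx,cy=K(c); q=np.array(c["world_to_cam"])@np.append(P,1); return np.array([cx+f*q[0]/-q[2],cy-f*q[1]/-q[2]])
def atz(c,p,z):
    o,d=ray(c,p); return o+d*(z-o[2])/d[2]
def tri(c1,p1,c2,p2):
    o,d=ray(c1,p1);a,b=ray(c2,p2)
    s=np.linalg.lstsq(np.c_[d,-b],a-o,rcond=None)[0]; x=o+d*s[0];y=a+b*s[1]
    return (x+y)/2,np.linalg.norm(x-y)
E
python3 - <<'E'
from h import *
C={n:read_camera(n) for n in("side","top")}
for n,c in C.items():
    cv2.imwrite(f"pics/{n}0.png",c["img"]); print(n,{k:v for k,v in c.items() if k not in("img",)})
D={}
for t in ["dial_grip","dial_line","mill_pointer","mill_nip","mill_guides","mill_table","mill","bar_center","crank_handle"]:
    for n in C:
        r=place_of(n,t); D[n,t]=r; print(t,n,[(np.round(x["centre"],1).tolist(),round(x["confidence"],2)) for x in r[:4]])
    a,b=D["side",t],D["top",t]
    if a and b: print("   ",tri(C["side"],a[0]["centre"],C["top"],b[0]["centre"]))
o=get_obs();print(o)
E
```

```text
side {'fov_y': 56.620537073982426, 'cx': 326.3828982308807, 'cy': 202.65803945591497, 'world_to_cam': array([[ 0.72438149, -0.68895392, -0.0247781 , -0.38216876],
       [ 0.3658015 ,  0.35365032,  0.86088368, -0.36487009],
       [-0.58434641, -0.63267207,  0.50819812, -0.82067479],
       [ 0.        ,  0.        ,  0.        ,  1.        ]])}
top {'fov_y': 50.389663905420555, 'cx': 312.71422376073906, 'cy': 194.14014498996602, 'world_to_cam': array([[ 0.01334629, -0.99979409,  0.01528589, -0.00442065],
       [ 0.99353632,  0.0149831 ,  0.11252148, -0.56816211],
       [-0.11272734,  0.01368535,  0.99353171, -1.24189017],
       [ 0.        ,  0.        ,  0.        ,  1.        ]])}
dial_grip side [([361.9, 172.2], 0.97)]
dial_grip top [([334.5, 159.1], 0.69)]
    (array([ 0.6282513 , -0.04540967,  0.27273789]), np.float64(0.0003356277293880611))
dial_line side [([375.0, 186.2], 0.71)]
dial_line top [([347.6, 159.1], 0.88)]
    (array([ 0.6374863 , -0.08272618,  0.23880414]), np.float64(0.005659572679954516))
mill_pointer side [([352.6, 185.8], 0.73), ([310.2, 208.3], 0.4)]
mill_
[... 1423 characters left out ...]
ray([-1.33609719,  0.47701144,  0.02239879,  1.55542389, -0.01149706,
        1.10928976, -0.08312043]), 'joint_vel': array([-0.0005482 ,  0.00243082,  0.00078705,  0.00045866,  0.00016688,
        0.00053434, -0.00048783]), 'joint_torque': array([ 1.12593178e-03, -5.96345651e+01,  1.60684291e+00, -2.81543827e+01,
        1.24848037e-02,  1.76239446e-03, -8.51118472e-06]), 'eef_pos': array([0.22688105, 0.63573475, 0.2312901 ]), 'tool_rot': array([-5.65150954e-06,  1.70580989e-01,  9.85343659e-01, -1.41741722e-06]), 'contact_force': array([-0.11424917, -0.28381583, -0.96173213]), 'torque': array([ 0.0097072 ,  0.02850187, -0.01644499]), 'grasp_force': 0.0, 'gripper_width': 1.0031536241966748}
```

View pics/side0.png

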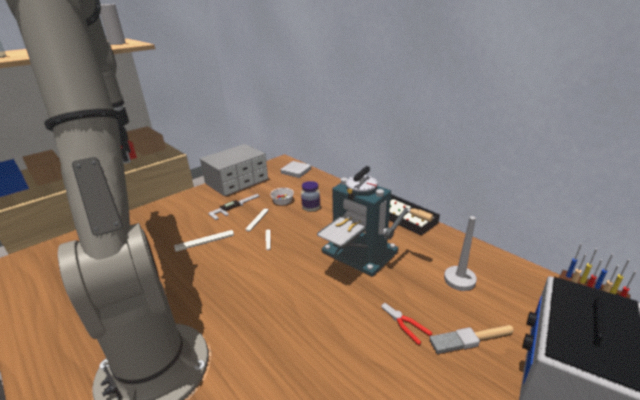

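View pics/top0.png

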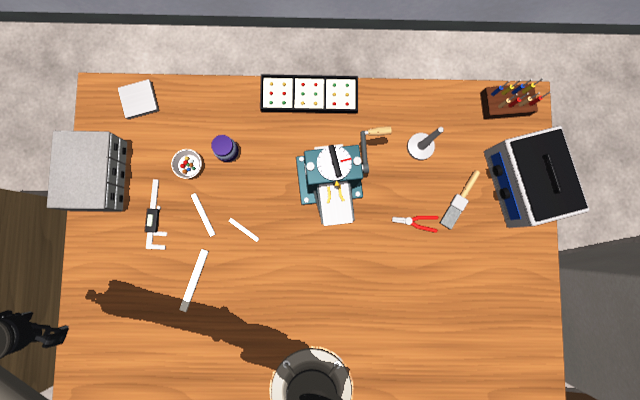

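The side view shows three bars: A at side (257,218) / top (202,214), B at side (268,239) / top (243,230), and C at side (204,240) / top (195,280). They are of different lengths. The mill is at top (333,175) with the table towards the robot, slightly yawed, and the red line points right at about (347,160). Next I'll measure the bar sizes.

```bash
python3 - <<'E'
from h import *
t=read_camera("top"); s=read_camera("side")
B={}
for n,c,roi in(("top",t,(165,185,270,320)),("side",s,(165,200,285,255))):
    g=c["img"].astype(int); m=((g.max(2)-g.min(2)<45)&(g.min(2)>105)).astype(np.uint8)
    x0,y0,x1,y1=roi; M=np.zeros_like(m); M[y0:y1,x0:x1]=m[y0:y1,x0:x1]
    k,l,st,ce=cv2.connectedComponentsWithStats(M)
    for i in range(1,k):
        if st[i,4]<25: continue
        pts=np.argwhere(l==i)[:,::-1].astype(np.float32)
        W=np.array([atz(c,p,.008)[:2] for p in pts]).astype(np.float32)
        r=cv2.minAreaRect(W); L=max(r[1]);w=min(r[1])
        v,e=np.linalg.eigh(np.cov(W.T)); d=e[:,1]
        print(n,ce[i].round(1),"wc",np.round(r[0],4),"mean",W.mean(0).round(4),"L,w mm",round(L*1e3,1),round(w*1e3,1),"ang",round(np.degrees(np.arctan2(d[1],d[0])),1))
a=cv2.resize(t["img"][195:320,160:275],None,fx=4.5,fy=4.5,interpolation=cv2.INTER_CUBIC)
cv2.imwrite("pics/bars.png",a)
b=cv2.resize(t["img"][130:235,285:400],None,fx=5,fy=5,interpolation=cv2.INTER_CUBIC)
cv2.imwrite("pics/mill.png",b)
E
```

```text
top [202.6 214.5] wc [0.5045 0.3357] mean [0.5039 0.3355] L,w mm 141.0 17.8 ang -152.6
top [243.4 229.4] wc [0.4608 0.2113] mean [0.4606 0.211 ] L,w mm 106.3 13.6 ang 54.8
top [193.6 279.5] wc [0.3094 0.3541] mean [0.3103 0.3541] L,w mm 188.1 23.2 ang 161.8
side [242.5 201.3] wc [0.5331 0.4764] mean [0.5338 0.475 ] L,w mm 36.1 27.6 ang -169.7
side [280.1 201.2] wc [0.6335 0.3696] mean [0.6356 0.3707] L,w mm 33.2 22.7 ang 116.9
side [217.5 212.9] wc [0.4237 0.4638] mean [0.4232 0.4691] L,w mm 65.4 56.5 ang 142.2
side [256.4 219.7] wc [0.501  0.3297] mean [0.4983 0.3281] L,w mm 144.1 23.3 ang -152.1
side [205.2 239.6] wc [0.3097 0.3497] mean [0.3111 0.3484] L,w mm 182.9 33.4 ang 162.6
side [267.8 239.8] wc [0.4574 0.2025] mean [0.4553 0.2006] L,w mm 107.0 13.0 ang 55.4
```

View pics/bars.png

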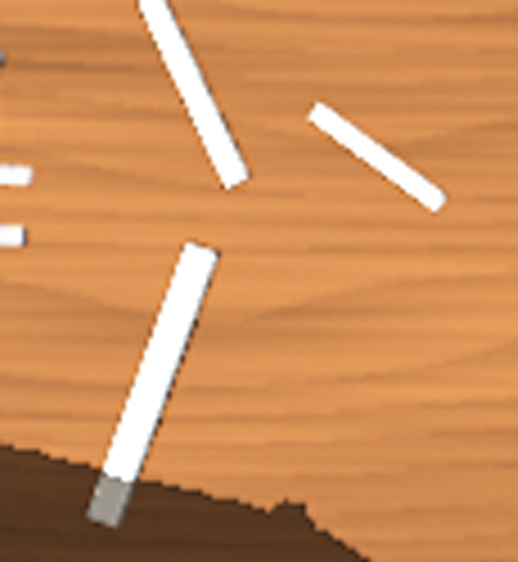

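View pics/mill.png

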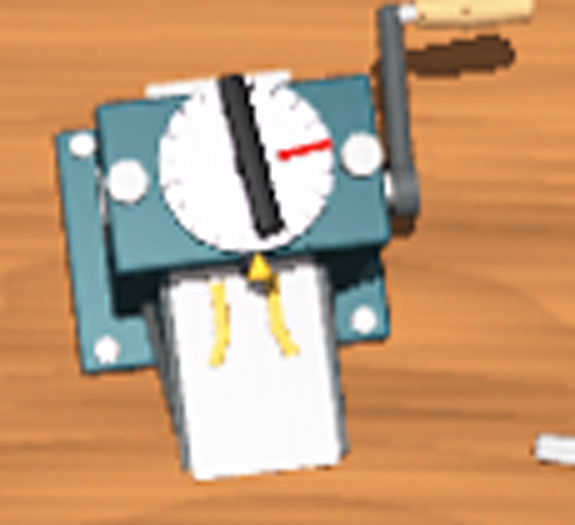

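Bar A measures 141 x 18 mm, so it is the 140 x 16 bar. B is 106 mm and C is 188 mm, so both are look-alikes. In the mill crop the dial centre is near (334,163), the red line points right and slightly up to (351,159), and the pointer is at (337,184). Next I'll fit the mill pose.

```bash
python3 - <<'E'
from h import *
from scipy.optimize import least_squares
t=read_camera("top"); s=read_camera("side")
g=t["img"].astype(int)
b,gr,r=g[...,0],g[...,1],g[...,2]
def sub(m,box):
    M=np.zeros(m.shape,bool);x0,y0,x1,y1=box;M[y0:y1,x0:x1]=m[y0:y1,x0:x1];return np.argwhere(M)[:,::-1].astype(float)
box=(310,140,360,186)
red=sub((r>150)&(gr<90)&(b<90),box); yel=sub((r>180)&(gr>120)&(b<90),box); blk=sub((g.max(2)<70),(320,140,352,182))
R=np.array([atz(t,p,.246)[:2] for p in red]);Y=np.array([atz(t,p,.246)[:2] for p in yel]);H=np.array([atz(t,p,.28)[:2] for p in blk])
print("red",len(R),R.mean(0),"yel",len(Y),Y.mean(0))
hr=cv2.minAreaRect(H.astype(np.float32)); print("handle",len(H),hr)
wh=(g.min(2)>200).astype(np.uint8)
k,l,st,ce=cv2.connectedComponentsWithStats(wh)
for i in range(1,k):
    if 300<ce[i][0]<365 and 130<ce[i][1]<235 and st[i,4]>20:
        P=np.argwhere(l==i)[:,::-1]; z=.136 if ce[i][1]>185 else .246
        W=np.array([atz(t,p,z)[:2] for p in P]).astype(np.float32)
        q=cv2.minAreaRect(W); print(st[i],ce[i].round(1),q, cv2.boxPoints(q).round(4).tolist(), cv2.minEnclosingCircle(W))
# disc incl. handle: hull of white+black+red
P=np.vstack([np.argwhere((wh>0)|(g.max(2)<70))[:,::-1]]);P=P[(abs(P[:,0]-334)<20)&(abs(P[:,1]-163)<19)]
for n,c in(("top",t),("side",s)):
    for f in("mill_dial","mill_table"):
        for o in outline_of(n,f)[:1]:
            p=np.argwhere(o["pixels"])[:,::-1]; W=np.array([atz(c,x,.246)[:2] for x in p]).astype(np.float32)
            print(n,f,round(o["confidence"],2),len(p),o["centre"],cv2.minEnclosingCircle(W),cv2.minAreaRect(W),p.min(0),p.max(0))
# corners by hand: table front corners and dial centre
for n,p,z in(("tabL",(323,225),.136),("tabR",(354,222),.136),("dial",(334.4,163),.246),("bridge FL",(285+116/5,130+273/5),.225),("bridge FR",(285+388/5,130+236/5),.225),("BL",(285+97/5,130+106/5),.225),("BR",(285+370/5,130+75/5),.225)): print(n,atz(t,p,z).round(4))
b=cv2.resize(s["img"][160:280,310:430],None,fx=5,fy=5,interpolation=cv2.INTER_CUBIC)
cv2.imwrite("pics/mills.png",b)
E
```

```text
red 14 [ 0.63285259 -0.0738395 ] yel 277 [ 0.67047721 -0.04049951]
handle 151 ((0.6095151305198669, -0.04518935829401016), (0.10085178166627884, 0.04016556218266487), 27.381851196289062)
[314 144  37  36 734] [332.6 162.2] ((0.626364529132843, -0.04412773251533508), (0.08963393419981003, 0.0845077782869339), 10.04214096069336) [[0.5748999714851379, -0.010300000198185444], [0.5896000266075134, -0.09350000321865082], [0.6779000163078308, -0.0778999999165535], [0.663100004196167, 0.0052999998442828655]] ((0.6310701370239258, -0.038121361285448074), 0.05253778025507927)
[354 157   7   8  46] [356.9 160.4] ((0.6307925581932068, -0.10373187810182571), (0.01796358823776245, 0.015132631175220013), 0.13769783079624176) [[0.6218000054359436, -0.09619999676942825], [0.6218000054359436, -0.11129999905824661], [0.6398000121116638, -0.11129999905824661], [0.6398000121116638, -0.09610000252723694]] ((0.630828320980072, -0.10259820520877838), 0.00976330041885376)
[307 162   7   8  49] [309.9 165.7] ((0.6161215901374817, 0.014372413977980614), (0.01782216504216194, 0.015061913058161736), 0.8514692783
[... 855 characters left out ...]
16 145] [351 180]
top mill_table 0.74 4626 [336.8, 175.4] ((0.5975654721260071, -0.09638206660747528), 0.15018485486507416) ((0.6166213154792786, -0.04775893688201904), (0.1893949955701828, 0.2940812408924103), 67.34056854248047) [297 127] [390 225]
side mill_table 0.76 5978 [362.7, 224.0] ((0.5283945798873901, -0.15788522362709045), 0.24075382947921753) ((0.5271029472351074, -0.14939098060131073), (0.40070876479148865, 0.29618895053863525), 7.67173957824707) [317 167] [432 276]
tabL [ 0.472  -0.0241  0.136 ]
tabR [ 0.4814 -0.1088  0.136 ]
dial [ 0.6235 -0.0468  0.246 ]
bridge FL [0.5706 0.0181 0.225 ]
bridge FR [ 0.5918 -0.1206  0.225 ]
BL [0.657  0.0291 0.225 ]
BR [ 0.6756 -0.1113  0.225 ]
```

View pics/mills.png

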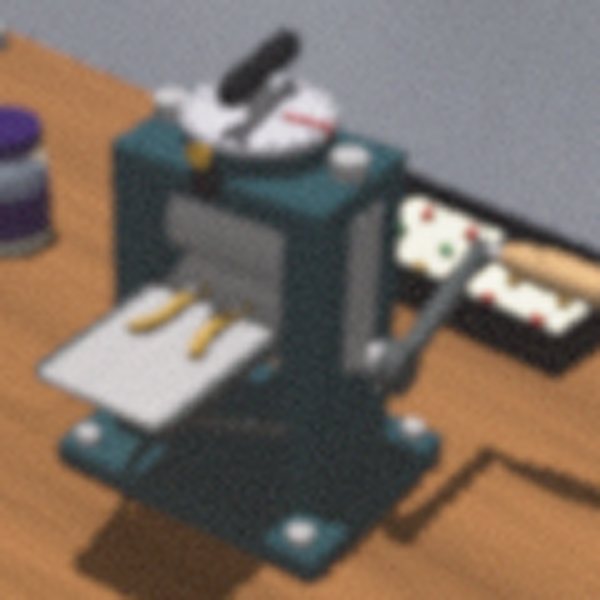

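Estimated mill pose is centre (0.625, -0.0455) with yaw 8°. The dial is about -97° off, and the handle's grip axis is at about 104°. Moving above the dial now.

Call:
carry_out(
  rows="20 -34 12 3.4;20 -34 12 3.4;20 -34 12 3.4;20 -34 12 3.4;20 -34 12 3.4;20 -34 12 3.4;20 -34 12 3.4;20 -34 12 3.4;20 -34 12 3.4;20 -34 12 3.4",
  claw=45,
  force=60,
)

```text
t: 2.65
eef_pos: [0.4274, 0.2945, 0.3519]
tool_rot: [0.0, -0.126, 0.992, 0.0]
contact_force: [0.6, -0.7, -0.3]
gripper_width: 0.526
grasp_force: 0.0
```

Call:
carry_out(
  rows="20 -34 0 0;20 -34 0 0;20 -34 0 0;20 -34 0 0;20 -34 0 0;20 -34 0 0;20 -34 0 0;20 -34 0 0;20 -34 0 0;18 -35 0 0",
)

```text
t: 3.9
eef_pos: [0.6255, -0.0462, 0.3514]
tool_rot: [0.0, -0.125, 0.992, 0.0]
contact_force: [-0.3, -0.0, -0.3]
gripper_width: 0.526
grasp_force: 0.0
```

Call:
carry_out(
  rows="0 0 0 0;0 0 0 0",
)

```text
t: 4.15
eef_pos: [0.6247, -0.0446, 0.3511]
tool_rot: [-0.0, -0.125, 0.992, 0.0]
contact_force: [0.0, 0.7, -0.1]
gripper_width: 0.524
grasp_force: 0.0
```

Call:
carry_out(
  rows="0 0 -20 0;0 0 -20 0;0 0 -20 0;0 0 -15 0;0 0 -10 0;0 0 -10 0;0 0 0 0",
)

```text
t: 5.03
eef_pos: [0.6246, -0.0451, 0.2557]
tool_rot: [-0.001, -0.125, 0.992, 0.0]
contact_force: [0.7, 0.7, 1.1]
gripper_width: 0.526
grasp_force: 0.0
```

```bash
python3 - <<'E'
from h import *
o=get_obs(); print(o["eef_pos"],o["contact_force"])
s=read_camera("side")
cv2.imwrite("pics/grip.png",cv2.resize(s["img"][130:250,300:440],None,fx=5,fy=5,interpolation=cv2.INTER_CUBIC))
E
```

```text
[ 0.62458466 -0.04514306  0.25572064] [0.65964373 0.67314358 1.06857491]
```

View pics/grip.png

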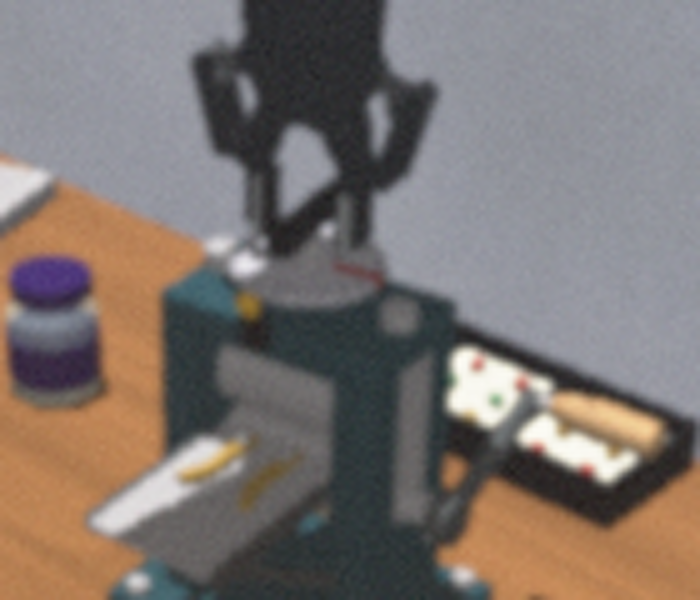

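The fingers straddle the black handle (crop ~(310,210)), just above the disc. I'll close and look at the forces.

Call:
carry_out(
  rows="0 0 0 0;0 0 0 0;0 0 0 0;0 0 0 0;0 0 0 0;0 0 0 0",
  claw=0,
  force=40,
)

```text
t: 5.82
eef_pos: [0.6253, -0.0455, 0.257]
tool_rot: [0.001, -0.125, 0.992, -0.0]
contact_force: [-0.4, -1.4, 5.8]
gripper_width: 0.155
grasp_force: 40.8
```

Call:
carry_out(
  rows="0 0 0 -9;0 0 0 -9;0 0 0 -9;0 0 0 -9;0 0 0 -9;0 0 0 -9;0 0 0 -9;0 0 0 -9;0 0 0 -9;0 0 0 -9",
  force=60,
)

```text
t: 7.08
eef_pos: [0.6256, -0.0449, 0.2571]
tool_rot: [0.001, 0.615, 0.789, 0.001]
contact_force: [0.6, -0.1, 5.1]
gripper_width: 0.147
grasp_force: 61.1
```

Call:
carry_out(
  rows="0 0 0 -6.5;0 0 0 0;0 0 0 0",
)

```text
t: 7.45
eef_pos: [0.6257, -0.0449, 0.2571]
tool_rot: [0.001, 0.657, 0.754, 0.001]
contact_force: [1.4, 0.4, 6.0]
gripper_width: 0.149
grasp_force: 61.2
```

```bash
cat > red.py <<'E'
from h import *
for n in("top","side"):
    c=read_camera(n); g=c["img"].astype(int); b,gr,r=g[...,0],g[...,1],g[...,2]
    ce=proj(c,[.625,-.0455,.246]); 
    for nm,m in(("red",(r>gr+50)&(b<gr+25)&(r>80)&(gr<.55*r)),("yel",(r>110)&(gr>.6*r)&(b<.35*r))):
        p=np.argwhere(m)[:,::-1]; p=p[np.hypot(*(p-ce).T)<26]
        W=np.array([atz(c,x,.246)[:2] for x in p])
        if len(W): 
            W=W[np.hypot(*(W-[.625,-.0455]).T)<.06]; d=W.mean(0)-[.625,-.0455]
            print(n,nm,len(W),W.mean(0).round(4),"ang",np.degrees(np.arctan2(d[1],d[0])).round(1),"r",np.hypot(*d).round(4))
    cv2.imwrite(f"pics/dial_{n}.png",cv2.resize(c["img"][int(ce[1])-30:int(ce[1])+50,int(ce[0])-40:int(ce[0])+40],None,fx=6,fy=6,interpolation=cv2.INTER_CUBIC))
a=[cv2.imread(f"pics/dial_{n}.png") for n in("top","side")]; cv2.imwrite(f"pics/dial_both.png",cv2.resize(np.hstack(a),(800,400)))
print(get_obs()["tool_rot"],get_obs()["torque"])
E
python3 red.py
```

```text
side yel 1 [ 0.5673 -0.0585] ang -167.3 r 0.0591
[6.05282949e-04 6.57009637e-01 7.53881455e-01 8.49850275e-04] [-0.05159065 -0.01453647 -0.11362493]
```

View pics/dial_both.png

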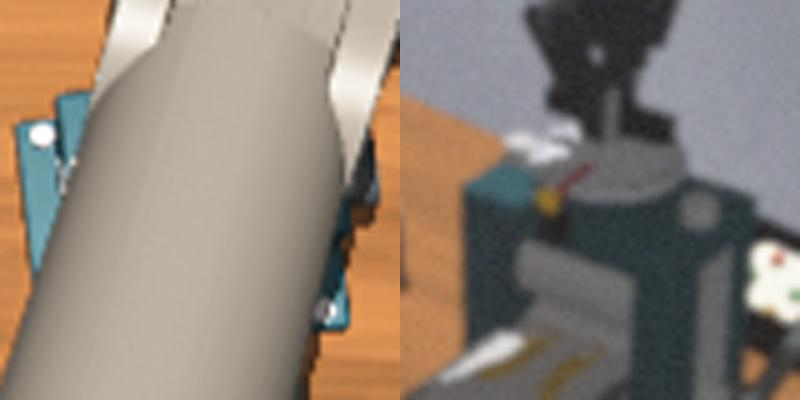

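In the side view, the red line (crop ~(575,180)) now points at the pointer (~(548,197)). I'll release, rise and move to above the bar, then check the dial from the top.

Call:
carry_out(
  rows="0 0 0 0;0 0 0 0;0 0 0 0;0 0 20 0;0 0 25 0;0 0 25 0;0 0 25 0",
  claw=45,
)

```text
t: 8.43
eef_pos: [0.625, -0.0455, 0.3537]
tool_rot: [0.001, 0.657, 0.754, 0.001]
contact_force: [-0.1, 0.3, 0.1]
gripper_width: 0.526
grasp_force: 0.0
```

Call:
carry_out(
  rows="-19 45 0 -8.8;-19 45 0 -8.8;-19 45 0 -8.8;-19 45 0 -8.8;-19 45 0 -8.8;-19 45 0 -8.8;-19 45 0 -8.8;-19 47 0 -8.8;0 0 0 0;0 0 0 0",
)

```text
t: 9.68
eef_pos: [0.4734, 0.3162, 0.3523]
tool_rot: [0.0, 0.971, 0.238, 0.0]
contact_force: [0.3, 0.2, -0.6]
gripper_width: 0.524
grasp_force: 0.0
```

```bash
python3 red.py; python3 - <<'E'
from h import *
print(get_obs()["eef_pos"])
E
```

```text
top red 17 [ 0.5936 -0.0501] ang -171.7 r 0.0317
top yel 19 [ 0.5822 -0.052 ] ang -171.4 r 0.0433
side yel 1 [ 0.5673 -0.0585] ang -167.3 r 0.0591
[-1.88596142e-04  9.71669044e-01  2.36345231e-01  4.06255769e-04] [0.03794113 0.00964328 0.00617547]
[0.47382796 0.31509395 0.35210667]
```

View pics/dial_both.png

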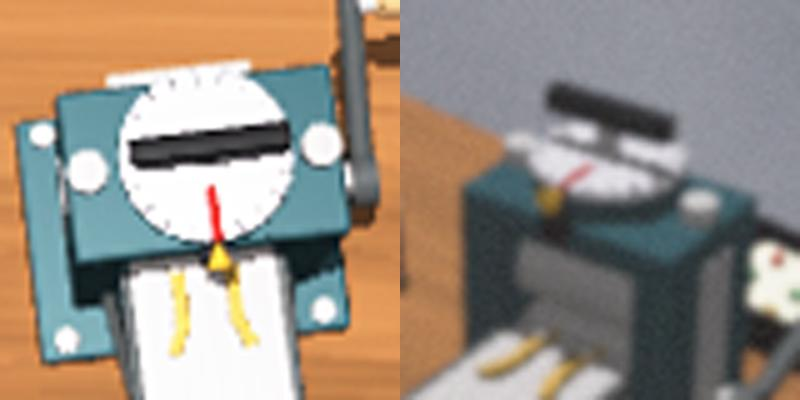

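The dial is aligned: from above, the red line and pointer differ by under 1°. I'll lower to the bar's rear part.

Call:
carry_out(
  rows="-1 3 -40 0;0 0 -50 0;0 0 -50 0;0 0 -50 0;0 0 -50 0;0 0 -45 0;0 0 -30 0;0 0 -20 0;0 0 -10 0;0 0 0 0",
)

```text
t: 11.02
eef_pos: [0.4723, 0.3196, 0.0066]
tool_rot: [-0.0, 0.971, 0.237, 0.0]
contact_force: [-0.9, -0.1, 0.9]
gripper_width: 0.526
grasp_force: 0.0
```

Call:
carry_out(
  rows="0 0 -2 0;0 0 0 0;0 0 0 0;0 0 0 0;0 0 0 0;0 0 0 0",
  claw=0,
  force=60,
)

```text
t: 11.78
eef_pos: [0.4724, 0.3202, 0.0053]
tool_rot: [-0.0, 0.971, 0.237, 0.001]
contact_force: [-0.7, -0.2, 5.9]
gripper_width: 0.155
grasp_force: 58.8
```

The grip is shallow: TCP is 5 mm up and the bar is 8 mm thick. I'll regrip 3 mm lower.

Call:
carry_out(
  rows="0 0 0 0;0 0 0 0;0 0 -3.5 0;0 0 0 0",
  claw=30,
)

```text
t: 12.28
eef_pos: [0.4716, 0.3196, 0.0004]
tool_rot: [0.0, 0.971, 0.237, -0.0]
contact_force: [-0.4, -0.3, 0.2]
gripper_width: 0.35
grasp_force: 0.0
```

Call:
carry_out(
  rows="0 0 0 0;0 0 0 0;0 0 0 0;0 0 0 0;0 0 0 0",
  claw=0,
  force=80,
)

```text
t: 12.9
eef_pos: [0.4719, 0.3196, 0.001]
tool_rot: [-0.0, 0.971, 0.237, 0.0]
contact_force: [-2.6, -1.1, 6.1]
gripper_width: 0.156
grasp_force: 78.8
```

Call:
carry_out(
  rows="0 0 20 0;0 0 50 0;0 0 50 0;0 0 50 0;0 0 30 0;0 0 0 0",
)

```text
t: 13.65
eef_pos: [0.4732, 0.3205, 0.2037]
tool_rot: [-0.002, 0.971, 0.237, 0.002]
contact_force: [0.5, 0.0, -2.1]
gripper_width: 0.157
grasp_force: 78.5
```

Call:
carry_out(
  rows="-3.6 -39.2 0 -1.95;-3.6 -39.2 0 -1.95;-3.6 -39.2 0 -1.95;-3.6 -39.2 0 -1.95;-3.6 -39.2 0 -1.95;-3.6 -39.2 0 -1.95;-3.6 -39.2 0 -1.95;-3.6 -39.2 0 -1.95;-3.6 -39.2 0 -1.95;-3.6 -39.2 0 -1.95",
)

```text
t: 14.9
eef_pos: [0.435, -0.0739, 0.2005]
tool_rot: [-0.0, 0.998, 0.069, -0.0]
contact_force: [0.2, -0.4, -2.2]
gripper_width: 0.155
grasp_force: 78.5
```

Call:
carry_out(
  rows="0 0 -30 0;0 0 -20 0;0 0 0 0;0 0 0 0",
)

```text
t: 15.4
eef_pos: [0.436, -0.0727, 0.1513]
tool_rot: [0.0, 0.998, 0.069, 0.0]
contact_force: [0.3, 0.3, -1.2]
gripper_width: 0.153
grasp_force: 78.5
```

```bash
python3 - <<'E'
from h import *
o=get_obs(); print(o["eef_pos"],o["tool_rot"])
t=read_camera("top"); s=read_camera("side")
a=cv2.resize(t["img"][150:250,290:390],(400,400),interpolation=cv2.INTER_CUBIC);b=cv2.resize(s["img"][165:265,295:395],(400,400),interpolation=cv2.INTER_CUBIC)
cv2.imwrite("pics/pre.png",np.hstack([a,b]))
E
```

```text
[ 0.43599184 -0.07270242  0.15129367] [1.34815769e-04 9.97611825e-01 6.90694417e-02 2.01140908e-04]
```

View pics/pre.png

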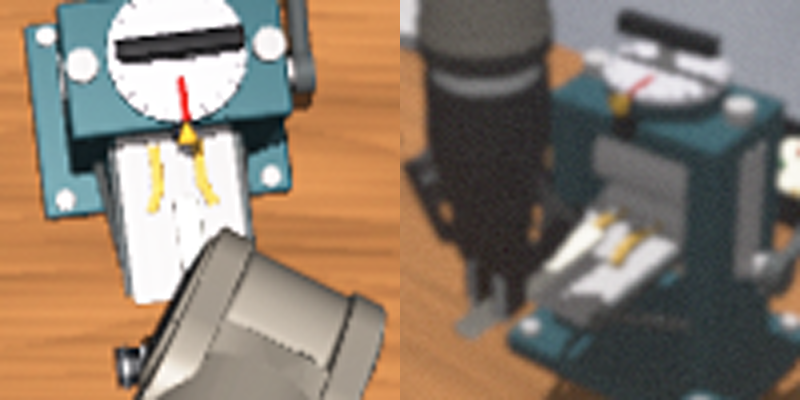

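The top crop shows the bar's front end between the guide mouths (crop (152,210) and (213,203)), with bar edges near columns 178 and 203. I'll measure the lateral offset.

```bash
python3 - <<'E'
from h import *
t=read_camera("top"); g=t["img"].astype(int); b,gr,r=g[...,0],g[...,1],g[...,2]
m=(r>150)&(gr>.6*r)&(b<.62*r)
P=np.argwhere(m)[:,::-1]; P=P[(P[:,0]>322)&(P[:,0]<348)&(P[:,1]>184)&(P[:,1]<206)]
a=np.radians(8); 
def M(w): d=w[:2]-[.625,-.0455]; return np.array([d[0]*np.cos(a)+d[1]*np.sin(a),-d[0]*np.sin(a)+d[1]*np.cos(a)])*1e3
W=np.array([M(atz(t,p,.142)) for p in P])
for lo in range(-95,-50,5):
    k=W[(W[:,0]>=lo)&(W[:,0]<lo+5)]; L=k[k[:,1]>0,1];R=k[k[:,1]<0,1]
    if len(L) and len(R): print(lo+2.5,L.mean().round(1),R.mean().round(1),((L.mean()+R.mean())/2).round(1))
for row in(198,201,204,207,210): print(row,[int(x) for x in g[row,322:352].mean(1)])
for row in(204,210): print(row,[M(atz(t,(c,row),.155)).round(0).tolist() for c in(330,335,340,345)])
o=get_obs(); print("tcp",M(o["eef_pos"]))
E
```

```text
-87.5 21.4 -19.6 0.9
-82.5 18.8 -16.8 1.0
-77.5 16.2 -16.2 -0.0
-72.5 16.3 -14.2 1.1
-67.5 15.7 -14.0 0.9
-62.5 15.0 -13.6 0.7
-57.5 14.8 -13.9 0.5
-52.5 14.5 -15.8 -0.7
198 [252, 251, 249, 250, 251, 245, 210, 197, 176, 249, 251, 250, 245, 243, 239, 247, 252, 253, 204, 194, 196, 218, 244, 249, 248, 248, 251, 235, 152, 123]
201 [253, 251, 250, 251, 245, 211, 198, 177, 249, 252, 253, 182, 255, 255, 255, 255, 255, 212, 246, 231, 222, 241, 239, 248, 249, 248, 249, 254, 187, 129]
204 [254, 251, 250, 250, 251, 252, 252, 251, 250, 250, 252, 230, 255, 255, 255, 254, 255, 254, 251, 249, 249, 249, 249, 249, 250, 249, 249, 252, 231, 148]
207 [254, 252, 251, 249, 250, 250, 250, 250, 249, 249, 250, 250, 247, 255, 255, 255, 255, 255, 178, 244, 253, 255, 226, 109, 71, 106, 169, 243, 253, 172]
210 [254, 253, 251, 250, 250, 251, 251, 250, 249, 250, 251, 252, 209, 255, 255, 255, 255, 255, 241, 121, 86, 74, 123, 132, 128, 124, 118, 111, 105, 98]
204 [[-95.0, 17.0], [-97.0, 4.0], [-99.0, -10.0], [-100.0, -23.0]]
210 [[-111.0, 19.0], [-113.0, 6.0], [-115.0, -7.0], [-117.0, -21.0]]
tcp [-1.90420611e+02 -1.56366121e-01]
```

The bar is aligned with the guides to within about 1 mm. I'll lower it and feed it in.

Call:
carry_out(
  rows="0 0 -8 0;0 0 -5 0;0 0 0 0;9.9 1.4 0 0;9.9 1.4 0 0;9.9 1.4 0 0;9.9 1.4 0 0;0 0 0 0",
)

```text
t: 16.55
eef_pos: [0.4764, -0.0666, 0.1378]
tool_rot: [0.0, 0.998, 0.07, 0.0]
contact_force: [0.9, -1.3, -1.6]
gripper_width: 0.157
grasp_force: 78.6
```

Call:
carry_out(
  rows="9.9 1.4 0 0;9.9 1.4 0 0;0 0 -1 0;5 0.7 0 0;0 0 0 0",
)

```text
t: 17.18
eef_pos: [0.5006, -0.0633, 0.137]
tool_rot: [0.0, 0.998, 0.069, 0.0]
contact_force: [1.1, 0.2, 1.0]
gripper_width: 0.15
grasp_force: 78.8
```

Call:
carry_out(
  rows="3 0.4 0 0;3 0.4 0 0;3 0.4 0 0;0 0 0 0",
)

```text
t: 17.68
eef_pos: [0.5091, -0.0622, 0.137]
tool_rot: [-0.0, 0.998, 0.069, -0.0]
contact_force: [-2.9, -1.4, 3.9]
gripper_width: 0.153
grasp_force: 79.2
```

Call:
carry_out(
  rows="2 0.3 0 0;1 0.1 0 0;0 0 0 0",
)

```text
t: 18.05
eef_pos: [0.5117, -0.0618, 0.137]
tool_rot: [-0.0, 0.998, 0.069, -0.0]
contact_force: [-2.7, 0.1, 6.1]
gripper_width: 0.155
grasp_force: 79.5
```

Call:
carry_out(
  rows="1.5 0.2 0 0;1 0.1 0 0;0 0 0 0",
)

```text
t: 18.42
eef_pos: [0.5137, -0.0616, 0.1369]
tool_rot: [-0.0, 0.998, 0.069, -0.001]
contact_force: [-5.1, -0.4, 8.1]
gripper_width: 0.155
grasp_force: 79.7
```

Call:
carry_out(
  rows="1.5 0.2 0 0;0 0 0 0",
)

```text
t: 18.68
eef_pos: [0.5141, -0.0616, 0.1369]
tool_rot: [-0.001, 0.998, 0.069, -0.002]
contact_force: [-9.4, -0.3, 12.7]
gripper_width: 0.153
grasp_force: 80.3
```

The bar is against the rolls: force is rising and the TCP has stalled. Releasing.

Call:
carry_out(
  rows="-0.5 0 0 0;0 0 0 0",
)

```text
t: 18.92
eef_pos: [0.5141, -0.0616, 0.1369]
tool_rot: [-0.0, 0.998, 0.069, -0.001]
contact_force: [-6.8, -0.6, 10.6]
gripper_width: 0.155
grasp_force: 80.0
```

Call:
carry_out(
  rows="0 0 0 0;0 0 0 0;0 0 0 0;0 0 10 0;0 0 30 0;-20 0 40 0;-30 40 40 0;-10 60 20 0;0 60 0 0;0 60 0 0",
  claw=35,
)

```text
t: 20.18
eef_pos: [0.4636, 0.1504, 0.2697]
tool_rot: [-0.001, 0.998, 0.07, 0.002]
contact_force: [0.5, 0.1, -0.0]
gripper_width: 0.412
grasp_force: 0.0
```

Call:
carry_out(
  rows="0 60 0 0;0 60 0 0;0 0 0 0;0 0 0 0",
)

```text
t: 20.68
eef_pos: [0.4638, 0.2674, 0.2688]
tool_rot: [0.001, 0.998, 0.07, 0.001]
contact_force: [0.3, -0.2, 0.3]
gripper_width: 0.407
grasp_force: 0.0
```

```bash
python3 red.py; python3 - <<'E'
from h import *
t=read_camera("top"); s=read_camera("side"); g=t["img"]
a=np.radians(8)
def M(w): d=w[:2]-[.625,-.0455]; return np.array([d[0]*np.cos(a)+d[1]*np.sin(a),-d[0]*np.sin(a)+d[1]*np.cos(a)])*1e3
for n,c in(("top",t),("side",s)):
    for r in place_of(n,"bar_center"): print(n,np.round(r["centre"],1),round(r["confidence"],2),M(atz(c,r["centre"],.14)).round(1))
A=cv2.resize(g[150:235,295:380],(400,400),interpolation=cv2.INTER_CUBIC);b=cv2.resize(s["img"][165:265,295:395],(400,400),interpolation=cv2.INTER_CUBIC)
cv2.imwrite("pics/end.png",np.hstack([A,b]))
E
```

```text
top red 17 [ 0.5936 -0.0501] ang -171.7 r 0.0317
top yel 21 [ 0.5908 -0.0503] ang -172.1 r 0.0346
[4.16132975e-04 9.97648206e-01 6.85335924e-02 1.01567885e-03] [-0.00998927  0.00216475 -0.00130692]
top [337.7 193.7] 0.63 [-68.7  -8.4]
top [194.1 280.3] 0.59 [-251.6  403. ]
top [244.3 230.1] 0.54 [-135.6  256. ]
top [456.9 196.6] 0.18 [-117.4 -333.4]
side [342.3 226.5] 0.76 [-84.9   1.9]
side [347.7 190. ] 0.72 [ 95.6 112.8]
side [204.8 238.6] 0.6 [-350.   264.9]
side [266.8 237.8] 0.39 [-247.7  132.7]
side [458.5 279.8] 0.33 [-101.4 -334.6]
```

View pics/end.png

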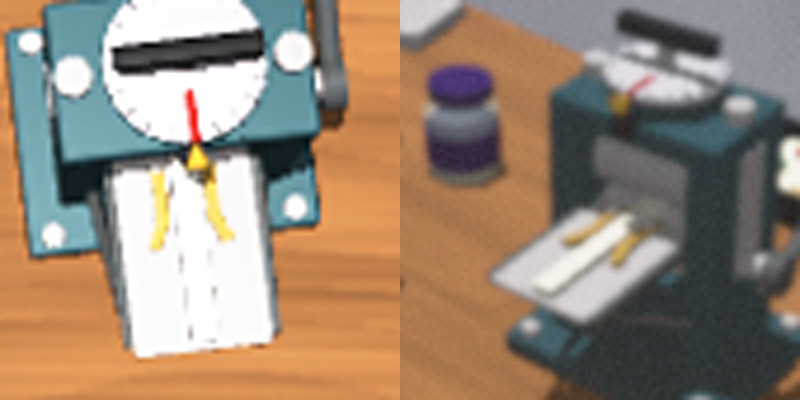

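The bar lies flat between the guides with its rear end near the table edge (top ~(338,223), side ~(330,237)), and the dial is still aligned. One numeric check of the rear end.

```bash
python3 - <<'E'
from h import *
t=read_camera("top"); s=read_camera("side")
a=np.radians(8)
def M(w): d=w[:2]-[.625,-.0455]; return np.array([d[0]*np.cos(a)+d[1]*np.sin(a),-d[0]*np.sin(a)+d[1]*np.cos(a)])*1e3
g=s["img"].astype(int); m=((g.min(2)>205)|((g[...,0]<g[...,2]-12)&(g.min(2)>185)))
P=np.argwhere(m)[:,::-1];P=P[(P[:,0]>322)&(P[:,0]<356)&(P[:,1]>215)&(P[:,1]<242)]
W=np.array([M(atz(s,p,.144)) for p in P]).astype(np.float32); print("side",len(W),cv2.minAreaRect(W),cv2.boxPoints(cv2.minAreaRect(W)).round(1).tolist())
g=t["img"].astype(int).mean(2)
P=np.argwhere(g>=254)[:,::-1];P=P[(P[:,0]>328)&(P[:,0]<346)&(P[:,1]>195)&(P[:,1]<226)]
W=np.array([M(atz(t,p,.144)) for p in P]).astype(np.float32)
for lo in range(-155,-85,8):
    k=W[(W[:,0]>=lo)&(W[:,0]<lo+8)]
    if len(k): print(lo+4,len(k),np.median(k[:,1]).round(1),k[:,1].min().round(1),k[:,1].max().round(1))
for c in(336,337,338,339): print(c,[(r,int(g[r,c])) for r in range(217,230)])
print([(r,M(atz(t,(338,r),.14)).round(1).tolist()) for r in(221,223,225)])
E
```

```text
side 297 ((-99.05774688720703, -7.6811370849609375), (109.40619659423828, 68.38002014160156), 1.4708744287490845) [[-154.60000610351562, 25.100000381469727], [-152.89999389648438, -43.29999923706055], [-43.5, -40.5], [-45.29999923706055, 27.899999618530273]]
-151 3 -9.4 -12.1 12.5
-143 14 3.9 -4.8 26.0
-135 16 0.1 -5.8 7.7
-127 17 1.2 -6.6 7.3
-119 15 0.5 -5.3 6.2
-111 17 -0.6 -8.7 7.5
-103 16 0.8 -6.8 11.8
-95 16 0.1 -5.9 11.5
-87 18 0.4 -9.7 12.4
336 [(217, 255), (218, 255), (219, 255), (220, 255), (221, 255), (222, 253), (223, 253), (224, 223), (225, 153), (226, 153), (227, 156), (228, 153), (229, 140)]
337 [(217, 255), (218, 255), (219, 255), (220, 255), (221, 255), (222, 254), (223, 252), (224, 191), (225, 153), (226, 154), (227, 158), (228, 152), (229, 140)]
338 [(217, 255), (218, 255), (219, 255), (220, 255), (221, 255), (222, 243), (223, 250), (224, 179), (225, 156), (226, 154), (227, 157), (228, 152), (229, 140)]
339 [(217, 255), (218, 255), (219, 255), (220, 255), (221, 254), (222, 223), (223, 251), (224, 179), (225, 157), (226, 156), (227, 157), (228, 153), (229, 140)]
[(221, [-143.0, 0.7]), (223, [-148.4, 1.4]), (225, [-153.8, 2.1])]
```

```bash
python3 -c "
from station import *
print(hand_in())"
```

```text
the job is handed in; nothing more can be done
None
```

The job is handed in, but no verdict came back. My last pictures show the dial's red line within about 1° of the pointer, and the 140 mm bar flat between the guides against the rolls, its centre about 75 mm before the nip and under 1 mm off the centre line.

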